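# Gauge the bush and show the gauge tip to the microscope

## Task

Tighten the V-block clamp by turning its wing knob clockwise all the way to its stop; then push the plug gauge from the wooden rest into the bush until its collar stops against the bush face, without shifting the bush, and draw it right out again. Finish by holding the gauge level and still under the video microscope, its tip at the focus point, for reading: the program ends while the gripper is still holding it there, touching nothing else. Do not touch the microscope, and leave the spare bush, the wooden case and the loupe where they are.

Things in the scene. Friction and masses are not known exactly. Their poses are not given: they have to be found in the camera images.
- knob_grip (a point): Black wing knob (upright bar 46 mm long, 12 mm thick, 24 mm tall) on top of the V-block's clamp. This point is on the knob's upright axis at the height to grip: 10 mm below the bar's top, 132 mm above the table, 28 mm above the clamp's crossbar. The bar lies along this point's x axis; z is up.
- knob (a joint): Turn of the wing knob in rad: 0 with the bar along the bush (slack), growing clockwise seen from above, to a stop at 1.4 (tight). It starts slack, between 0 and 0.3, takes about 0.2 N m and stays where it is left. Beyond about 0.4 a spring-loaded pad presses the bush down, with some 38 N when tight: slack, a push of 5 N slides the bush along; tight, it holds against 25 N.
- vblock: Steel V-block, fixed: 60 mm long, 64 mm wide, 50 mm high. Its clamp, a dark steel stirrup 77 mm wide and 22 mm long whose crossbar's top is 104 mm above the table, stands over its middle. Origin under its centre on the table, right below the knob's axis; x along the bush, away from the mouth; z up.
- bush_mouth (a point): Brass bush, a tube 40 mm in diameter and 90 mm long, lying loose in the V-block, axis 56 mm above the table. This point is the centre of its near end face, 51 to 59 mm from the knob's axis; x runs along the bore into the bush (roughly away from the robot). The bore is 14 mm wide right through, with a 45-degree lead-in 22 mm wide and 4 mm deep at this end.
- gauge_grip (a point): Middle of the handle, on the axis, of the plug gauge: a round rod 168 mm long, about 0.17 kg, with a ribbed handle 18 mm in diameter and 90 mm long, a collar 28 mm in diameter and 8 mm thick, and a steel pin 12 mm in diameter and 70 mm long with a bevelled end. x points along the rod to the pin's end; the rod may be rolled about it. It starts level in its rest, axis 50 mm above the table.
- gauge: The plug gauge; origin at the centre of its collar's front face (the pin's side), 53 mm ahead of the middle of the handle; x along the rod to the pin's end. When the gauge is fully in, this point meets the bush mouth.
- gauge_tip (a point): Centre of the pin's end face, the gauge's tip: 70 mm ahead of the collar's front face, 123 mm ahead of the middle of the handle; x along the rod, away from the handle.
- rest: The gauge's wooden rest, fixed: base 172 by 50 mm and 12 mm high, vee saddles 65 mm ahead of its centre (under the pin) and 68 mm behind it (under the handle's end); between them the gauge is free all round. Origin under its centre on the table; x along the gauge to the pin's end. The middle of the handle lies 33 mm behind the centre.
- focus (a point): Focus point of the video microscope: on the lens's upright axis, 85 mm above the table, 67 mm above the base plate with its glass and 90 mm below the white ring light at the lens's lower end (64 mm in diameter, underside 175 mm above the table). z is up; x points from the lens axis to the post, so the open front is on the -x side.
- scope: The video microscope, fixed, 350 mm high. Origin on the table under the lens axis; axes as for the focus point. The post, 26 mm thick, stands 98 mm behind the lens axis. The grey base plate is 160 mm wide and 18 mm high and reaches 90 mm to the front of the lens axis and 130 mm behind it.
- spare_bush: Bystander: a short brass bush standing on end, 48 mm in diameter, 50 mm high; origin at its underside.
- gauge_case: Bystander: a closed wooden case, 60 by 90 mm, 32 mm high; origin at its underside.
- loupe: Bystander: a black loupe, 42 mm in diameter, 34 mm high; origin at its underside.
There are look-alikes about, which are no part of the job. There is more than one size of the gauge; the job needs the largest.

How it is judged:
By the outcome, as a careful person would: the job done as asked, in the order asked, and still so for the second after the job is handed in, while the arm keeps its last pose, push and grip.
It also fails if it takes over 54 s, if anything falls off the work surface, if the arm or the gripper's body presses on something with over 40 N, if the wrist force passes 120 N, or if a joint passes its speed limit or range.

## Robot

A 6-joint arm with a two-finger parallel gripper is mounted at the origin on the work surface. World frame = base frame: x ahead of the robot, y to its left, z up, the work surface at z = 0. Lengths are in m, angles in rad, forces in N, time in s.
With the tool pointing down it reaches from about 0.25 to 0.725 m from the base axis. Payload 9.7 kg.
Tool frame: the origin (TCP) lies at the very end of the fingers, on their centre line; the grasp point (between the pads) lies 19 mm behind it; z points along the fingers, x is the direction in which the jaws open and shut, and the axes are right-handed (so a half turn about z gives the same grasp; the last joint's range is limited). The gripper opens to 85 mm and grips with 20 to 120 N. Pads are 22 mm wide; open, the fingers measure 114 mm over their backs; the gripper's body (76 mm by 85 mm) begins 54 mm behind the grasp point. The pads swing forward as they close: fully open they stand 13 mm farther back than shut.
Start: joints at [-1.297, 0.087, 0.176, 1.66, 0, 1.571], TCP at [0.149, -0.53, 0.231] pointing down, gripper open.
Joint ranges: [-3.13, 3.13], [-0.85, 1.81], [-1.15, 1.24], [-2.2, 2.28], [-1.44, 1.52], [-3.14, 3.14]. Speed limits (rad/s): [2.22, 2.22, 2.57, 3.14, 3.14, 3.14].

## Interface

Orientations are given as a unit quaternion [x, y, z, w].
In Python, from bench import bot, grab_frame, get_calibration, job gives the robot as it stands. The module is installed in compiled form; this text tells all that it offers.
- The arm moves only by the tool carry_out, never from a script. Its argument "deltas" is a list of rows, each an object with "travel": the shift along the world's x, y, z in mm, a list of three; "roll": the turn about the world's z in degrees. A call has 1 to 8 rows; each row is the pose to reach, as a shift and turn from the pose commanded when the call began; what a row does not reach only later rows make up. A row lasts 1/10 s, in which the tool goes at most 50 mm and 8.59 degrees, less where a joint would pass 70% of its speed; a pose out of reach is approached as far as the arm can. A call with a gripper value outside its range is refused whole. "jaw" is the closure, from 0 (fully open) to 1 (shut), set as the call begins (left out, the last holds). The fingers move at their own pace and stop on an object; "grip_force" is the grip in N (left out, the last holds). Time passes only in rows, so rows that repeat a pose let the fingers close. It gives the time, the measured TCP pose, the force and the opening at its end, in the units of the state.
- bot.sense(): the state, without advancing time (a new reading comes with each control period).
- grab_frame(name): name is "side" or "top"; returns (picture, depth): 384x512x3 uint8, blue, green, red; 384x512 float32, m along the optical axis (not along the pixel's ray), 0 where there is no reading.
- get_calibration(name): a dict with "mtx" (3x3 intrinsics, pixels), "extrinsics" (4x4, takes a point from camera to world coordinates). Camera axes: x right, y down, z forward; pixel columns grow to the right and rows downward; lengths in m; the calibration is good to about 2 mm. A picture is of the moment at which its call begins. get_calibration takes no time and is no camera call.
- job.close_job(): hands the job in, once; it reports no verdict.
The state is a dict: "clock": time; "qpos": joint angles; "qd": joint speeds; "tau": joint torques, N m; "eef_pos": TCP position; "tcp_rot": TCP orientation; "contact_force": force on the tool from outside, world axes, zero at the start; "wrist_torque": the same for the moment, N m; "gripper_width": finger opening in m.
Only numpy, scipy, OpenCV 4.12 (cv2) and the standard library are available. Lean on these libraries where they do the work, as an engineer would, in place of code of your own. Each camera call takes 0.05 s, during which the arm holds its last target.

## Working session

There is one attempt and no reset: what is moved stays moved. The work goes in short steps, Python scripts to look and compute and a tool call to move; the robot and the scene stay as the last step left them, time stands still between calls to the robot, and variables do not carry over. Pictures are saved under pics/ and viewed, and the job is handed in when it is done.

Besides the shell and the picture viewer there is one more tool, called after "Call:" as a command line: name --argument value ..., lists and objects as JSON in quotes. carry_out: Moves the arm, as the interface text tells. Its arguments: {"type":"object","properties":{"deltas":{"type":"array"},"jaw":{"type":"number"},"grip_force":{"type":"number"}},"required":["deltas"]}

```bash
mkdir -p pics; cat > h.py <<'E'
import numpy as np, cv2, pickle
from bench import bot, grab_frame, get_calibration, job
def snap(tag):
    out={}
    for n in ("side","top"):
        p,d=grab_frame(n); cv2.imwrite(f"pics/{tag}_{n}.png",p); np.save(f"pics/{tag}_{n}.npy",d)
def crop(tag,n,u0,v0,u1,v1,s):
    p=cv2.imread(f"pics/{tag}_{n}.png")[v0:v1,u0:u1]
    cv2.imwrite(f"pics/{tag}_{n}_c{u0}_{v0}.png",cv2.resize(p,None,fx=s,fy=s,interpolation=cv2.INTER_CUBIC))
def cloud(tag,n):
    d=np.load(f"pics/{tag}_{n}.npy");c=get_calibration(n);K=np.array(c["mtx"]);T=np.array(c["extrinsics"])
    v,u=np.mgrid[0:d.shape[0],0:d.shape[1]]
    P=np.stack([(u-K[0,2])/K[0,0]*d,(v-K[1,2])/K[1,1]*d,d],-1)@T[:3,:3].T+T[:3,3]
    P[d==0]=np.nan
    return P
def onplane(n,u,v,z):
    c=get_calibration(n);K=np.array(c["mtx"]);T=np.array(c["extrinsics"])
    r=T[:3,:3]@np.array([(u-K[0,2])/K[0,0],(v-K[1,2])/K[1,1],1]);o=T[:3,3]
    return o+r*(z-o[2])/r[2]
def proj(n,P):
    c=get_calibration(n);K=np.array(c["mtx"]);T=np.linalg.inv(np.array(c["extrinsics"]))
    q=T[:3,:3]@np.array(P)+T[:3,3];q=K@q;return q[:2]/q[2]
E
python3 - <<'E'
from h import *
snap("a")
for n in("side","top"):
    c=get_calibration(n);print(n,np.round(c["mtx"],1).tolist(),np.round(c["extrinsics"],3).tolist())
print(bot.sense())
E
```

```text
side [[493.1, 0.0, 256.6], [0.0, 493.1, 186.5], [0.0, 0.0, 1.0]] [[-0.76, -0.447, 0.472, 0.028], [-0.65, 0.514, -0.56, 0.73], [0.008, -0.733, -0.681, 0.923], [0.0, 0.0, 0.0, 1.0]]
top [[436.0, 0.0, 263.6], [0.0, 436.0, 187.7], [0.0, 0.0, 1.0]] [[0.02, -0.986, 0.163, 0.395], [-1.0, -0.019, 0.006, 0.049], [-0.003, -0.163, -0.987, 1.287], [0.0, 0.0, 0.0, 1.0]]
{'clock': 0.1, 'qpos': array([-1.29698434e+00,  8.73978459e-02,  1.75196143e-01,  1.65981917e+00,
       -8.23721928e-08,  1.57077837e+00]), 'qd': array([-0.00031586, -0.0021145 ,  0.00300596,  0.00150302, -0.00015332,
       -0.00090983]), 'tau': array([-4.73648088e-04, -5.21561730e+01,  4.65654016e+01,  1.60199666e-02,
        1.03476216e-05, -8.34380671e-06]), 'eef_pos': array([ 0.14866225, -0.52929878,  0.23064911]), 'tcp_rot': array([ 7.97000686e-01, -6.03978089e-01, -4.88002271e-04, -3.69776959e-04]), 'contact_force': array([-0.43489163,  0.4866995 ,  0.17672657]), 'wrist_torque': array([-0.01121618,  0.04391995,  0.00684538]), 'gripper_width': 0.08520271046545272}
```

View pics/a_side.png

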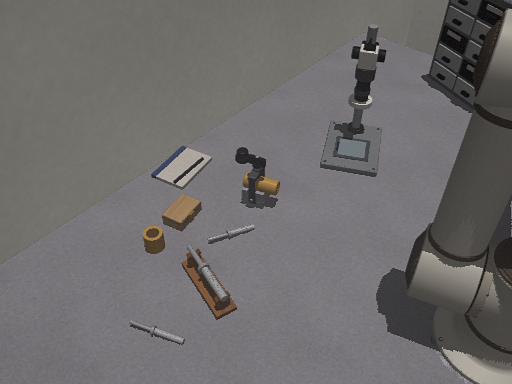

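View pics/a_top.png

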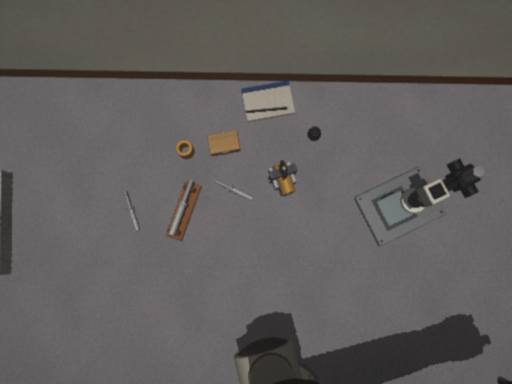

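Gauge candidates in the top view are the rod in the wooden rest (184,208), a loose rod (131,210) and a loose rod (234,190). The description picks the one in the rest, the largest. For the bush, the candidates are the one in the V-block (284,183) and the spare standing on end (184,149). Next I check close crops.

```bash
python3 - <<'E'
from h import *
crop("a","top",110,130,310,250,4)
crop("a","side",170,130,300,320,4)
crop("a","top",340,150,500,250,5)
a=cv2.imread("pics/a_side.png")[135:325,170:300];cv2.imwrite("pics/a_s1.png",cv2.resize(a,None,fx=3.1,fy=3.1,interpolation=cv2.INTER_CUBIC))
E
```

```text
(no output)
```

View pics/a_top_c110_130.png

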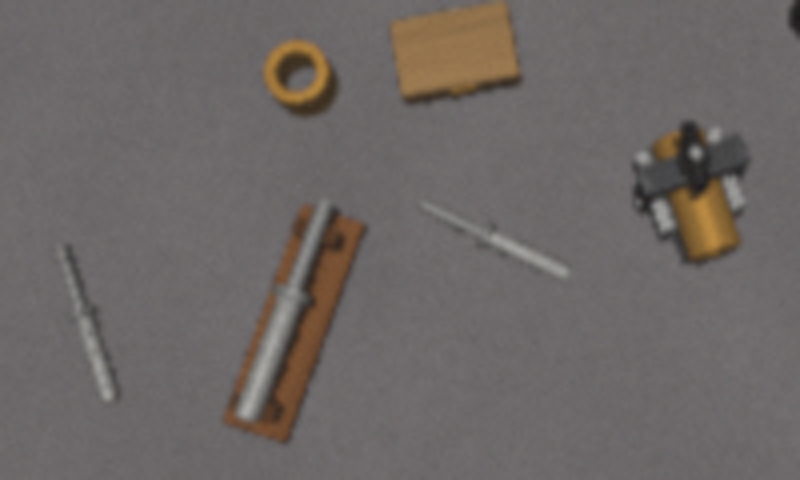

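View pics/a_s1.png

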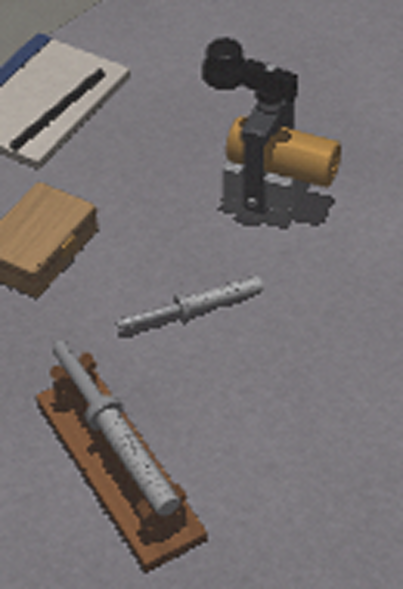

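View pics/a_top_c340_150.png

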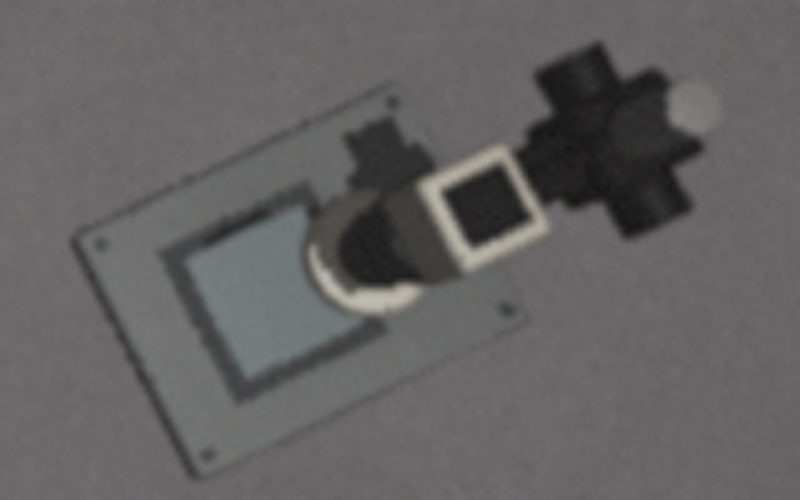

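The crops show the gauge in the rest running from its handle end at top px (171,232) to its tip at (191,182), and it is clearly thicker and longer than the loose rods. The knob bar is at top px (283,168), the bush mouth near (288,194), and the scope plate's front corners are at (355,198) and (379,245). Now I measure.

```bash
cat > m.py <<'E'
from h import *
def sel(n,u0,v0,u1,v1,zl,zh,tag="a"):
    P=cloud(tag,n)[v0:v1,u0:u1].reshape(-1,3);C=cv2.imread(f"pics/{tag}_{n}.png")[v0:v1,u0:u1].reshape(-1,3)
    m=(P[:,2]>zl)&(P[:,2]<zh);return P[m],C[m].astype(int)
if __name__=="__main__":
    for n,b in (("top",(150,170,215,250)),("side",(175,235,245,320))):
        P,C=sel(n,*b,0.036,0.075)
        P2,_=sel(n,*b,0.007,0.018)
        c=P[:,:2].mean(0);w,V=np.linalg.eigh(np.cov((P[:,:2]-c).T));d=V[:,1];d*=np.sign(d[0])
        t=(P[:,:2]-c)@d
        print(n,len(P),"gauge c",c.round(4),"ang",np.degrees(np.arctan2(d[1],d[0])).round(2),"t",np.percentile(t,[0,1,99,100]).round(4),"ends",(c+d*t.min()).round(4),(c+d*t.max()).round(4),"zmax",np.percentile(P[:,2],[90,99]).round(4))
        r=cv2.minAreaRect((P2[:,:2]*1000).astype(np.float32));print(" rest",r)
    for n,b in (("top",(340,160,450,250)),("side",(315,115,390,180))):
        P,_=sel(n,*b,0.014,0.022); print("plate",n,cv2.minAreaRect((P[:,:2]*1000).astype(np.float32)), np.median(P[:,2]))
    for n,b in (("top",(340,160,500,250)),("side",(335,85,385,115))):
        P,C=sel(n,*b,0.165,0.2); m=C.min(1)>110;Q=P[m]
        print("ring",n,len(Q),Q.mean(0).round(4) if len(Q) else 0, np.ptp(Q,0) if len(Q) else 0, cv2.minEnclosingCircle((Q[:,:2]*1000).astype(np.float32)) if len(Q) else 0)
    for n,b in (("top",(262,155,305,205)),("side",(232,140,285,215))):
        P,C=sel(n,*b,0.113,0.15);c=P[:,:2].mean(0);w,V=np.linalg.eigh(np.cov((P[:,:2]-c).T));d=V[:,1];d*=np.sign(d[0])
        print("knob",n,len(P),c.round(4),np.degrees(np.arctan2(d[1],d[0])).round(1),cv2.minAreaRect((P[:,:2]*1000).astype(np.float32)),P[:,2].max())
        P,C=sel(n,*b,0.09,0.109);print("crossbar",len(P),P.mean(0),cv2.minAreaRect((P[:,:2]*1000).astype(np.float32)))
        P,C=sel(n,*b,0.03,0.08);m=(C[:,2]-C[:,0])>60;Q=P[m];c=Q[:,:2].mean(0);w,V=np.linalg.eigh(np.cov((Q[:,:2]-c).T));d=V[:,1];d*=np.sign(d[0]);t=(Q[:,:2]-c)@d
        print("bush",n,len(Q),c.round(4),np.degrees(np.arctan2(d[1],d[0])).round(1),"ends",(c+d*t.min()).round(4),(c+d*t.max()).round(4),np.percentile(Q[:,2],[2,50,99]).round(4))
E
python3 m.py
```

```text
top 391 gauge c [0.5341 0.2923] ang -17.05 t [-0.0773 -0.0755  0.0872  0.0893] ends [0.4602 0.3149] [0.6195 0.2661] zmax [0.0598 0.0638]
 rest ((536.3045043945312, 297.61602783203125), (132.97549438476562, 177.6934356689453), 46.03323745727539)
side 637 gauge c [0.5294 0.2983] ang -17.5 t [-0.0726 -0.0708  0.0924  0.0958] ends [0.4602 0.3202] [0.6208 0.2695] zmax [0.0597 0.0636]
 rest ((555.2777099609375, 273.93536376953125), (119.8390884399414, 231.16317749023438), 45.049556732177734)
plate top ((561.3649291992188, -342.93994140625), (159.7080841064453, 220.95309448242188), 26.521268844604492) 0.017872751803064135
plate side ((560.8087768554688, -340.6521301269531), (159.48040771484375, 228.17935180664062), 26.51190757751465) 0.017865692600591676
ring top 98 [ 0.5314 -0.3199  0.1899] [0.0323798  0.05277088 0.00954746] ((542.7797241210938, -321.4560852050781), 28.528335571289062)
ring side 50 [ 0.5342 -0.3213  0.1902] [0.03613014 0.06034516 0.00549375] ((548.5838623046875, -322.35186767578125), 31.241601943969727)
knob top 107 [0.6376 0.0049] 14.3 ((639.5098266601562, 4.346440315246582), (45.40360641479492, 21.957502365112305), 1.8944227695465088) 0.14608919536391918
crossbar 168 [0.63807066 0.00526303 0.10278995] ((639.5350952148438, 4.328697204589844), (23.03927230834961, 77.13007354736328), 19.499052047729492)
bush top 194 [ 0.609  -0.0042] 26.1 ends [ 0.585 -0.016] [0.6641 0.0228] [0.0645 0.0724 0.0789]
knob side 190 [0.6375 0.0088] 14.4 ((638.398681640625, 8.296162605285645), (45.45027160644531, 17.84203338623047), 16.256059646606445) 0.1446439521492182
crossbar 139 [0.6309344  0.02438235 0.10183995] ((634.8536376953125, 19.569293975830078), (22.513181686401367, 52.50727081298828), 19.740802764892578)
bush side 200 [0.6113 0.0034] 22.5 ends [ 0.5837 -0.0081] [0.6666 0.0263] [0.0644 0.0725 0.0785]
```

```bash
cat > fit.py <<'E'
from h import *
from m import sel
from scipy.optimize import least_squares
def box(q,c,h):
    d=np.abs(q-np.array(c))-np.array(h);return np.linalg.norm(np.maximum(d,0),axis=1)+np.minimum(d.max(1),0)
def cyl(t,r,t0,t1,R):
    d=np.stack([np.abs(t-(t0+t1)/2)-(t1-t0)/2,r-R],1);return np.linalg.norm(np.maximum(d,0),axis=1)+np.minimum(d.max(1),0)
def loc(P,p,z=0):
    c,s=np.cos(p[2]),np.sin(p[2]);x=P[:,0]-p[0];y=P[:,1]-p[1]
    return np.stack([c*x+s*y,-s*x+c*y,P[:,2]-z],1)
def gauge(q,dz=0):
    r=np.hypot(q[:,1],q[:,2]-dz);t=q[:,0]
    return np.minimum.reduce([cyl(t,r,-.045,.045,.009),cyl(t,r,.045,.053,.014),cyl(t,r,.053,.123,.006)])
def fit(f,Ps,p0,name,near=0.012,**k):
    p=np.array(p0,float)
    for nr in (near*2,near,near/2,.005):
        Q=np.concatenate(Ps);m=np.abs(f(Q,p))<nr;Q=Q[m]
        s=least_squares(lambda p:f(Q,p),p,loss="soft_l1",f_scale=.0012,x_scale=[.01,.01,.1]+[.01]*(len(p)-3));p=s.x
    o=p.copy();o[2]=np.degrees(o[2]);print(name,len(Q),(o*[1000,1000,1]+0).round(2) if len(o)==3 else (o*np.array([1000,1000,1]+[1000]*(len(o)-3))).round(2),"rms mm",(1000*np.sqrt(np.mean(f(Q,p)**2))).round(2));return p
if __name__=="__main__":
    def both(f,bs,zl,zh,p0,name,cf=None,**k):
        Ps=[]
        for n,b in bs:
            P,C=sel(n,*b,zl,zh)
            if cf is not None:P=P[cf(C)]
            Ps.append(P);fit(f,[P],p0,name+" "+n,**k)
        return fit(f,Ps,p0,name+" both",**k)
    R=np.radians
    both(lambda P,p:gauge(loc(P,p,.05)),(("top",(150,170,215,250)),("side",(175,235,245,320))),.040,.075,[.508,.302,R(-17.3)],"gauge")
    both(lambda P,p:box(loc(P,p),[0,0,.130],[.023,.006,.012]),(("top",(262,155,305,205)),("side",(232,140,285,215))),.113,.15,[.6385,.0055,R(14)],"knob")
    both(lambda P,p:box(loc(P,p),[0,0,.097],[.011,.0385,.007]),(("top",(262,155,305,205)),("side",(232,140,285,215))),.092,.109,[.6385,.0055,R(19.5)],"crossbar")
    br=lambda C:(C[:,2]-C[:,0])>50
    def bush(P,p):
        q=loc(P,p,.056);return cyl(q[:,0],np.hypot(q[:,1],q[:,2]),0,.09,.02)
    both(bush,(("top",(262,155,305,205)),("side",(232,140,285,215))),.03,.085,[.587,-.0125,R(19.5)],"bush",br)
    both(lambda P,p:box(loc(P,p),[.02,0,.009],[.11,.08,.009]),(("top",(340,160,450,250)),("side",(315,115,390,180))),.004,.021,[.552,-.3236,R(-63.5)],"plate")
    def ring(P,p):
        q=loc(P,p);return cyl(q[:,2],np.hypot(q[:,0],q[:,1]),.175,.175+p[3],.032)
    def ring2(P,p):
        return np.hypot(P[:,0]-p[0],P[:,1]-p[1])-.032
    w=lambda C:C.min(1)>90
    both(ring,(("top",(390,180,430,220)),("side",(335,85,385,115))),.16,.2,[.552,-.3236,0,.015],"ring",w)
    # post
    both(lambda P,p:cyl(P[:,2],np.hypot(P[:,0]-p[0],P[:,1]-p[1]),0,.35,.013),(("top",(340,130,500,250)),("side",(340,20,390,150))),.03,.16,[.596,-.411,0],"post")
E
python3 fit.py
```

```text
gauge top 354 [503.89 303.12 -16.95] rms mm 1.93
gauge side 574 [504.56 304.07 -17.47] rms mm 1.52
gauge both 927 [504.4  303.78 -17.35] rms mm 1.7
knob top 104 [640.2    4.76  11.25] rms mm 1.92
knob side 182 [640.53   4.7   12.38] rms mm 1.68
knob both 286 [640.34   4.7   12.33] rms mm 1.77
crossbar top 166 [639.3    6.6   19.14] rms mm 1.85
crossbar side 135 [640.55   4.89  17.98] rms mm 1.53
crossbar both 299 [640.35   4.77  18.69] rms mm 1.7
bush top 218 [586.23 -15.06  19.41] rms mm 1.91
bush side 228 [586.82 -13.79  19.48] rms mm 2.01
bush both 445 [586.57 -14.37  19.4 ] rms mm 1.98
plate top 2825 [ 552.51 -326.24  -63.65] rms mm 2.0
plate side 2305 [ 552.65 -324.84  -63.56] rms mm 1.77
plate both 5129 [ 552.37 -325.54  -63.37] rms mm 1.9
ring top 119 [ 553.37 -326.21  -71.68   15.4 ] rms mm 1.55
ring side 65 [ 552.85 -323.71 2604.25   15.26] rms mm 1.31
ring both 184 [  553.4   -325.87 -8434.42    15.33] rms mm 1.51
post top 3 [ 627.98 -417.53    0.  ] rms mm 0.52
post side 169 [ 596.56 -412.26    0.  ] rms mm 1.98
post both 169 [ 596.56 -412.26    0.  ] rms mm 1.98
```

Fits agree across both cameras:

| Item | Position (mm) | Yaw |
|---|---|---|
| Knob | (640, 5) | bar about 12° |
| Bush mouth | (586.6, -14) | 19.4° |
| Gauge grip | (504.4, 303.8) | -17.4° |
| Lens axis | (553, -325.5) | scope x -63.5° |

First I go over the knob, passing on the robot side of the scope, with the jaws turned to yaw about 102°.

Call:
carry_out --deltas '[{"travel": [17,41,0],"roll": 8.5},{"travel": [34,82,0],"roll": 17},{"travel": [51,123,0],"roll": 25.5},{"travel": [68,164,0],"roll": 34},{"travel": [85,205,0],"roll": 42.5},{"travel": [102,246,0],"roll": 51},{"travel": [125,290,0],"roll": 59.5},{"travel": [150,330,0],"roll": 68}]' --jaw 0

```text
clock: 0.9
eef_pos: [0.2987, -0.1977, 0.2313]
tcp_rot: [0.999, -0.053, 0.0, 0.0]
contact_force: [1.8, -0.8, 0.4]
gripper_width: 0.0858
```

Call:
carry_out --deltas '[{"travel": [35,22,0],"roll": 8.5},{"travel": [72,46,0],"roll": 17},{"travel": [110,70,0],"roll": 25.5},{"travel": [150,95,0],"roll": 34},{"travel": [190,120,0],"roll": 42.5},{"travel": [230,145,0],"roll": 51},{"travel": [270,168,0],"roll": 59.5},{"travel": [305,185,0],"roll": 68}]'

```text
clock: 1.7
eef_pos: [0.6053, -0.0127, 0.2305]
tcp_rot: [0.857, 0.516, -0.0, -0.0]
contact_force: [-0.3, -1.7, 0.7]
gripper_width: 0.0854
```

Call:
carry_out --deltas '[{"travel": [15,8,0],"roll": 8.5},{"travel": [25,12,-5],"roll": 17},{"travel": [32,15,-15],"roll": 25.5},{"travel": [36,17,-25],"roll": 34},{"travel": [37,18,-35],"roll": 40},{"travel": [37,18,-40],"roll": 40},{"travel": [37,18,-40],"roll": 40}]'

```text
clock: 2.4
eef_pos: [0.6403, 0.0034, 0.1902]
tcp_rot: [0.633, 0.774, -0.001, -0.001]
contact_force: [-0.1, 1.1, -1.0]
gripper_width: 0.0854
```

```bash
cat > st.py <<'E'
from h import *
def st():
    s=bot.sense();q=s["tcp_rot"];from scipy.spatial.transform import Rotation as R
    M=R.from_quat(q).as_matrix();print("t",round(s["clock"],2),"pos",(s["eef_pos"]*1000).round(1),"jawyaw",np.degrees(np.arctan2(M[1,0],M[0,0])).round(2),"z",M[:,2].round(4),"F",s["contact_force"].round(2),"T",s["wrist_torque"].round(2),"w",(s["gripper_width"]*1000).round(2),"q",s["qpos"].round(2))
if __name__=="__main__":st()
E
python3 - <<'E'
from st import *
st();snap("b")
crop("b","side",200,90,310,220,4);crop("b","top",240,130,330,215,6)
E
```

```text
Traceback (most recent call last):
  File "st.py", line 4, in st
    M=R.from_quat(q).as_matrix();print("t",round(s["clock"],2),"pos",(s["eef_pos"]*1000).round(1),"jawyaw",np.degrees(np.arctan2(M[1,0],M[0,0])).round(2),"z",M[:,2].round(4),"F",s["contact_force"].round(2),"T",s["wrist_torque"].round(2),"w",(s["gripper_width"]*1000).round(2),"q",s["qpos"].round(2))
                                                                                                                                                                                                                                                 ^^^^^^^^^^^^^^^^^^^^^^^^^^^^^^^
AttributeError: 'float' object has no attribute 'round'
```

```bash
sed -i 's/(s\["gripper_width"\]\*1000).round(2)/round(float(s["gripper_width"])*1000,2)/' st.py; python3 - <<'E'
from st import *
st();snap("b")
crop("b","side",200,70,310,220,4)
E
```

```text
t 2.4 pos [640.3   3.4 190.2] jawyaw 101.5 z [-1.9e-03 -1.0e-04 -1.0e+00] F [-0.1   1.07 -0.96] T [-0.01  0.01  0.02] w 85.44 q [ 0.01  0.3   0.34  1.62 -0.   -0.2 ]
```

View pics/b_side_c200_70.png

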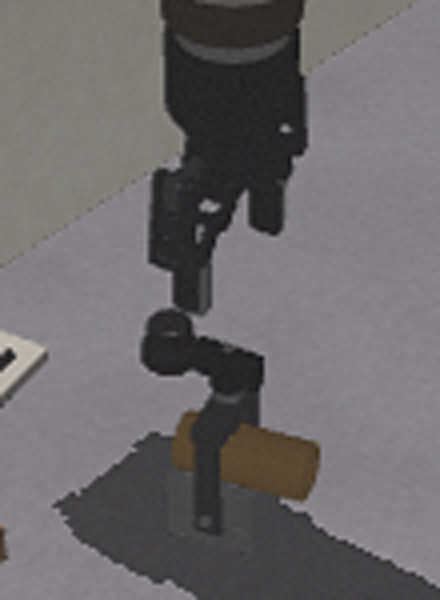

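The side crop shows the open jaws centred above the knob (crop px 235,365), and the loupe is well behind it. I descend and grip.

Call:
carry_out --deltas '[{"travel": [0,1,-25],"roll": 1},{"travel": [0,1.4,-50],"roll": 1},{"travel": [0,1.4,-70],"roll": 1},{"travel": [0,1.4,-77],"roll": 1},{"travel": [0,1.4,-77],"roll": 1}]'

```text
clock: 3.0
eef_pos: [0.6404, 0.0048, 0.114]
tcp_rot: [0.625, 0.781, -0.0, -0.0]
contact_force: [0.4, 0.5, -0.3]
gripper_width: 0.0857
```

Call:
carry_out --deltas '[{"travel": [0,0,0],"roll": 0},{"travel": [0,0,0],"roll": 0},{"travel": [0,0,0],"roll": 0},{"travel": [0,0,0],"roll": 0},{"travel": [0,0,0],"roll": 0},{"travel": [0,0,0],"roll": 0}]' --jaw 1 --grip_force 40

```text
clock: 3.6
eef_pos: [0.6411, 0.0043, 0.1151]
tcp_rot: [0.625, 0.781, 0.0, 0.001]
contact_force: [-1.1, -4.8, 5.3]
gripper_width: 0.0215
```

```bash
python3 st.py
```

```text
t 3.6 pos [641.1   4.3 115.1] jawyaw 102.66 z [ 0.0014 -0.001  -1.    ] F [-1.09 -4.77  5.27] T [-0.91 -0.06  0.01] w 21.52 q [ 0.01  0.29  0.19  1.47 -0.   -0.21]
```

Call:
carry_out --deltas '[{"travel": [0,0,0],"roll": 0},{"travel": [0,0,0],"roll": 0},{"travel": [0,0,0],"roll": 0}]'

```text
clock: 3.9
eef_pos: [0.6411, 0.0043, 0.1151]
tcp_rot: [0.625, 0.781, 0.0, 0.001]
contact_force: [0.0, -4.6, 5.9]
gripper_width: 0.0213
```

```bash
python3 st.py
```

```text
t 3.9 pos [641.1   4.3 115.1] jawyaw 102.66 z [ 0.0015 -0.001  -1.    ] F [ 0.  -4.6  5.9] T [-1.01 -0.05  0.04] w 21.3 q [ 0.01  0.29  0.19  1.47 -0.   -0.21]
```

```bash
python3 - <<'E'
from st import *
snap("c")
crop("c","side",210,100,300,220,5);crop("c","top",240,130,330,215,6)
E
```

```text
(no output)
```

View pics/c_side_c210_100.png

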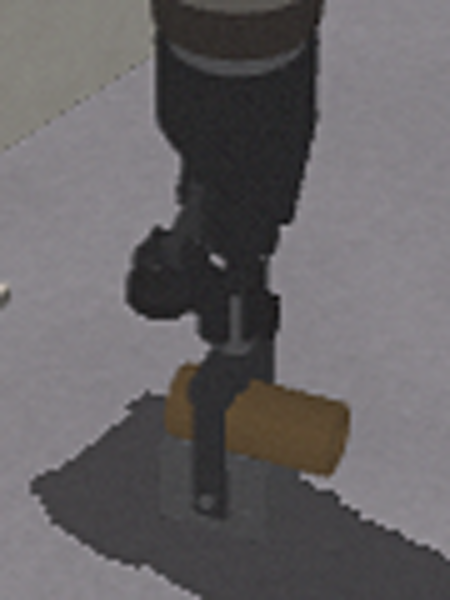

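View pics/c_top_c240_130.png

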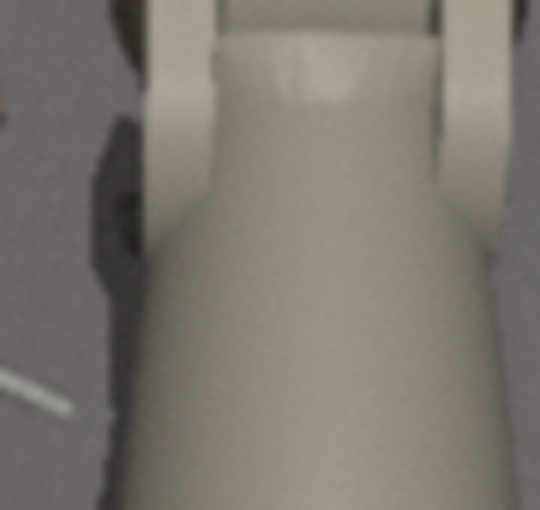

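```bash
python3 - <<'E'
from fit import *
for n,b in (("top",(262,155,305,205)),("side",(232,140,285,215))):
    P,C=sel(n,*b,0.104,0.16)
    q=loc(P,[.6403,.0048,np.radians(12.3)])*1000
    for lo,hi in ((104,112),(112,118),(118,124),(124,130),(130,136),(136,141),(141,144),(144,160)):
        m=(q[:,2]>=lo)&(q[:,2]<hi)&(np.hypot(q[:,0],q[:,1])<40)
        if m.sum(): print(n,lo,hi,m.sum(),"x",np.percentile(q[m,0],[2,50,98]).round(1),"y",np.percentile(q[m,1],[2,50,98]).round(1))
    m=(q[:,2]>134)&(abs(q[:,0])<8);print(np.sort(q[m,1]).round(1))
    m=(q[:,2]>134)&(abs(q[:,0])>13);print(np.sort(q[m,1]).round(1))
E
python3 - <<'E'
import cv2
p=cv2.imread("pics/a_side.png")[150:200,235:285];cv2.imwrite("pics/k.png",cv2.resize(p,None,fx=11,fy=11,interpolation=cv2.INTER_CUBIC))
E
```

```text
top 104 112 61 x [-13.7  -2.    8.4] y [-34.2  13.   37.3]
top 112 118 1 x [-7. -7. -7.] y [-10.3 -10.3 -10.3]
top 118 124 19 x [-23.8  -1.9   6.1] y [-11.5   6.5  11.1]
top 124 130 7 x [-23.3  -2.9   9.9] y [-6.9  5.6  7.2]
top 130 136 6 x [-23.2  -6.6  19.9] y [-3.1  4.9  5.7]
top 136 141 42 x [-21.4  -3.8  19.4] y [-6.5  0.3  5.7]
top 141 144 24 x [-23.7   3.9  19.1] y [-4.4  0.3  4.9]
top 144 160 8 x [-18.3  -7.1  12.4] y [-3.6 -1.6  3.7]
[-6.5 -5.7 -5.1 -4.9 -3.7 -3.5 -2.7 -2.5 -1.9 -1.7 -0.9 -0.7 -0.5  0.2
  0.7  1.1  1.6  1.8  2.2  2.8  3.8  4.   4.3  4.4  4.6  5.2  5.5]
[-6.6 -6.4 -5.4 -5.3 -4.5 -4.  -3.6 -3.4 -3.3 -3.  -2.3 -2.3 -1.9 -1.6
 -0.9 -0.8 -0.4 -0.1 -0.   0.7  1.3  1.6  2.   2.3  2.5  2.9  3.3  3.9
  4.6  4.8  5.   5.6]
side 104 112 48 x [-14.4  -5.1   6.3] y [ 3.  22.7 38.4]
side 112 118 13 x [-15.9  -4.2  14.7] y [ 1.4  8.3 11.5]
side 118 124 33 x [-21.4   0.7  21.1] y [ 1.4  6.3 12.4]
side 124 130 36 x [-23.4  -6.   21.4] y [-1.6  5.5  7.8]
side 130 136 37 x [-22.6  -2.8  20.2] y [-1.8  5.1  8. ]
side 136 141 33 x [-22.8  -2.5  21.2] y [-6.1  3.   7.7]
side 141 144 35 x [-19.1  -0.6  19.8] y [-2.7  2.3  8.8]
side 144 160 3 x [-14.6  -0.8  -0.3] y [-0.4  5.4  8.7]
[-2.9 -1.4 -1.4 -1.2 -0.8 -0.6 -0.2  0.7  1.   1.7  1.8  2.3  2.8  3.
  3.5  4.   4.2  4.4  4.6  5.   5.3  5.8  6.   6.1  6.1  7.   7.7  7.7
  8.9  9.9]
[-6.4 -5.8 -3.8 -3.  -2.3 -1.1 -1.  -1.  -0.2 -0.  -0.   0.6  0.6  1.3
  1.3  1.6  1.8  2.5  3.2  3.3  3.4  3.5  3.9  3.9  4.   4.3  4.5  5.1
  5.2  5.3  5.4  5.5  5.8  6.3  6.4  6.8  6.9  8.3]
```

View pics/k.png

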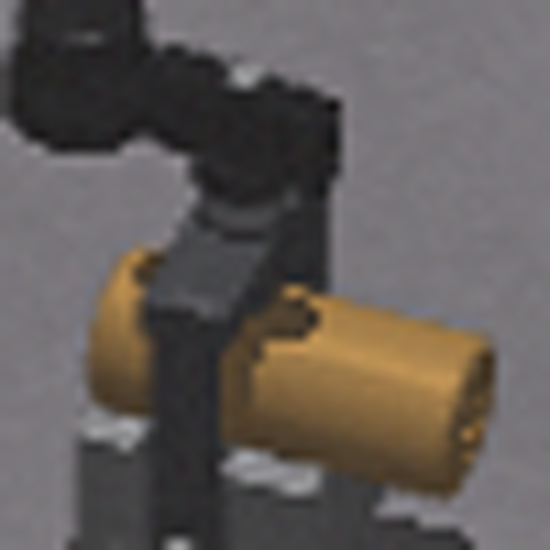

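The depth slices show a hub of about 22 mm diameter under the bar (up to z≈123), and the fingertips closed on that instead of the bar. I open, raise 12 mm and grip the bar alone.

Call:
carry_out --deltas '[{"travel": [0,0,0],"roll": 0},{"travel": [0,0,4],"roll": 0},{"travel": [0,0,12],"roll": 0},{"travel": [0,0,12],"roll": 0}]' --jaw 0.5

```text
clock: 4.4
eef_pos: [0.6412, 0.0051, 0.1278]
tcp_rot: [0.625, 0.781, 0.001, 0.001]
contact_force: [0.5, 0.3, 0.5]
gripper_width: 0.0427
```

Call:
carry_out --deltas '[{"travel": [0,0,0],"roll": 0},{"travel": [0,0,0],"roll": 0},{"travel": [0,0,0],"roll": 0},{"travel": [0,0,0],"roll": 0},{"travel": [0,0,0],"roll": 0}]' --jaw 1 --grip_force 50

```text
clock: 4.9
eef_pos: [0.6408, 0.0043, 0.1264]
tcp_rot: [0.625, 0.781, -0.0, 0.0]
contact_force: [1.9, -5.5, 2.6]
gripper_width: 0.0107
```

```bash
python3 st.py
```

```text
t 4.9 pos [640.8   4.3 126.4] jawyaw 102.66 z [ 4.e-04 -9.e-04 -1.e+00] F [ 1.89 -5.49  2.61] T [-1.11 -0.15 -0.02] w 10.69 q [ 0.01  0.29  0.21  1.49 -0.   -0.21]
```

Gripped on the bar (10.7 mm). Turning clockwise.

Call:
carry_out --deltas '[{"travel": [0,-0.8,0],"roll": -4},{"travel": [0,-0.8,0],"roll": -12},{"travel": [0,-0.8,0],"roll": -20},{"travel": [0,-0.8,0],"roll": -28},{"travel": [0,-0.8,0],"roll": -36},{"travel": [0,-0.8,0],"roll": -44},{"travel": [0,-0.8,0],"roll": -52},{"travel": [0,-0.8,0],"roll": -60}]'

```text
clock: 5.7
eef_pos: [0.6408, 0.0037, 0.1264]
tcp_rot: [0.932, 0.361, -0.0, 0.0]
contact_force: [0.8, -4.8, 1.9]
gripper_width: 0.0105
```

```bash
python3 st.py
```

```text
t 5.7 pos [640.8   3.7 126.4] jawyaw 42.35 z [ 2.e-04 -6.e-04 -1.e+00] F [ 0.77 -4.84  1.93] T [-0.96 -0.03  0.19] w 10.48 q [ 0.01  0.29  0.21  1.49 -0.    0.84]
```

Call:
carry_out --deltas '[{"travel": [0,0,0],"roll": -4},{"travel": [0,0,0],"roll": -8},{"travel": [0,0,0],"roll": -10},{"travel": [0,0,0],"roll": -12},{"travel": [0,0,0],"roll": -13},{"travel": [0,0,0],"roll": -14}]'

```text
clock: 6.3
eef_pos: [0.6406, 0.0036, 0.1263]
tcp_rot: [0.969, 0.247, -0.0, 0.0]
contact_force: [-0.9, -4.8, 2.4]
gripper_width: 0.0102
```

```bash
python3 st.py
```

```text
t 6.3 pos [640.6   3.6 126.3] jawyaw 28.63 z [-1.e-04 -8.e-04 -1.e+00] F [-0.92 -4.77  2.42] T [-1.01  0.03  0.14] w 10.22 q [ 0.01  0.29  0.21  1.49 -0.    1.08]
```

Call:
carry_out --deltas '[{"travel": [0,0,0],"roll": -2},{"travel": [0,0,0],"roll": -4},{"travel": [0,0,0],"roll": -5}]'

```text
clock: 6.6
eef_pos: [0.6406, 0.0036, 0.1264]
tcp_rot: [0.979, 0.206, -0.0, 0.001]
contact_force: [-1.1, -7.1, 2.6]
gripper_width: 0.0107
```

```bash
python3 st.py
```

```text
t 6.6 pos [640.6   3.6 126.4] jawyaw 23.72 z [-1.0e-04 -1.2e-03 -1.0e+00] F [-1.1  -7.11  2.64] T [-1.25  0.07  1.73] w 10.72 q [ 0.01  0.29  0.21  1.49 -0.    1.16]
```

Torque rose to 1.7 N·m, so the knob is at its stop. I release, lift and head for the gauge (jaw yaw 72.6°).

Call:
carry_out --deltas '[{"travel": [0,0,0],"roll": 0},{"travel": [0,0,0],"roll": 0},{"travel": [0,0,0],"roll": 0},{"travel": [0,0,20],"roll": 0},{"travel": [0,0,55],"roll": 0},{"travel": [-20,40,60],"roll": 8},{"travel": [-40,85,60],"roll": 16}]' --jaw 0

```text
clock: 7.3
eef_pos: [0.6012, 0.0891, 0.1878]
tcp_rot: [0.94, 0.341, 0.001, 0.0]
contact_force: [1.8, 0.7, -0.3]
gripper_width: 0.0855
```

Call:
carry_out --deltas '[{"travel": [-20,45,0],"roll": 8},{"travel": [-40,90,0],"roll": 16},{"travel": [-60,135,-10],"roll": 24},{"travel": [-80,180,-25],"roll": 33},{"travel": [-90,205,-40],"roll": 33},{"travel": [-96,215,-50],"roll": 33},{"travel": [-96,215,-50],"roll": 33}]'

```text
clock: 8.0
eef_pos: [0.5034, 0.3048, 0.1347]
tcp_rot: [0.805, 0.593, -0.001, -0.0]
contact_force: [-0.1, -0.4, 0.1]
gripper_width: 0.0858
```

```bash
python3 - <<'E'
from st import *
st();snap("d")
crop("d","side",160,130,300,330,3);crop("d","top",130,130,320,260,4)
from fit import *
R=np.radians
for n,b in (("top",(262,155,305,205)),("side",(232,140,285,215))):
    P,C=sel(n,*b,0.113,0.15,tag="d")
    fit(lambda P,p:box(loc(P,p),[0,0,.130],[.023,.006,.012]),[P],[.6405,.0045,R(-62)],"knob "+n)
    P,C=sel(n,*b,.03,.085,tag="d");P=P[(C[:,2]-C[:,0])>50]
    def bush(P,p):
        q=loc(P,p,.056);return cyl(q[:,0],np.hypot(q[:,1],q[:,2]),0,.09,.02)
    fit(bush,[P],[.587,-.0145,R(19.5)],"bush "+n)
E
```

```text
t 8.0 pos [503.4 304.8 134.7] jawyaw 72.79 z [-0.0023 -0.0011 -1.    ] F [-0.14 -0.37  0.13] T [-0.   -0.03  0.04] w 85.76 q [0.54 0.17 0.08 1.48 0.   0.84]
knob top 107 [639.84   3.97 -61.16] rms mm 1.76
bush top 258 [585.58 -14.65  19.54] rms mm 1.88
knob side 120 [640.08   4.93 -62.27] rms mm 1.7
bush side 274 [586.6  -14.14  19.65] rms mm 1.91
```

View pics/d_side_c160_130.png

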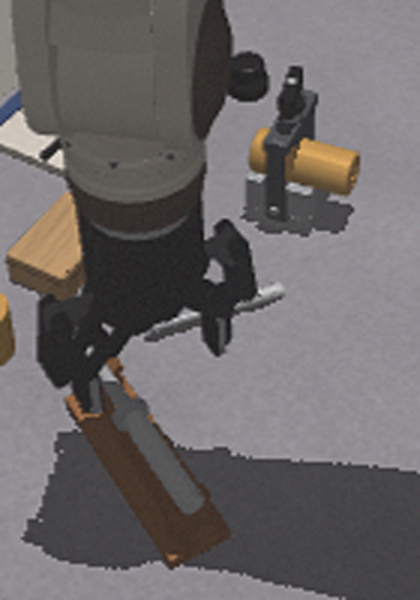

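View pics/d_top_c130_130.png

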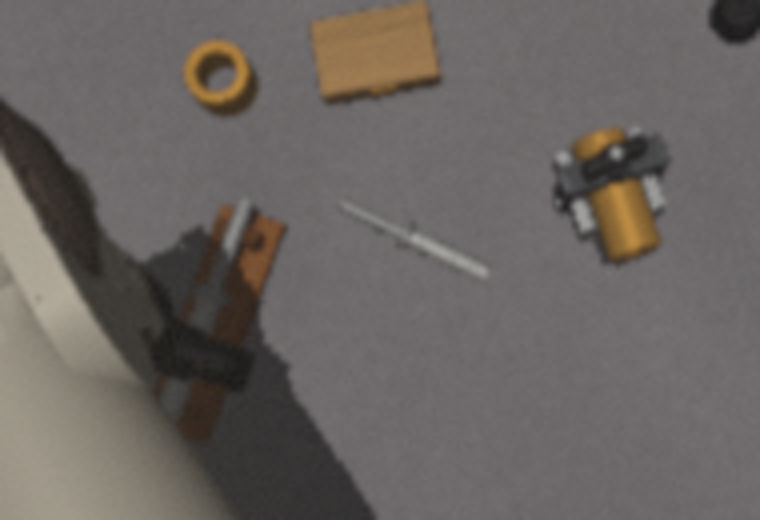

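The knob bar now reads about -61° to -62° (stop expected at -61°) and the bush hasn't moved. The side crop shows the jaws straddling the gauge line. I descend to the handle and grip.

Call:
carry_out --deltas '[{"travel": [1,-1,-35],"roll": 0},{"travel": [1,-1,-65],"roll": 0},{"travel": [1,-1,-90],"roll": 0},{"travel": [1,-1,-103],"roll": 0},{"travel": [1,-1,-104],"roll": 0}]'

```text
clock: 8.6
eef_pos: [0.5058, 0.3017, 0.0314]
tcp_rot: [0.806, 0.592, -0.001, -0.0]
contact_force: [0.7, 1.1, -0.3]
gripper_width: 0.0857
```

Call:
carry_out --deltas '[{"travel": [0,0,0],"roll": 0},{"travel": [0,0,0],"roll": 0},{"travel": [0,0,0],"roll": 0},{"travel": [0,0,0],"roll": 0},{"travel": [0,0,0],"roll": 0},{"travel": [0,0,0],"roll": 0},{"travel": [0,0,0],"roll": 0},{"travel": [0,0,0],"roll": 0}]' --jaw 1 --grip_force 80

```text
clock: 9.4
eef_pos: [0.5058, 0.3028, 0.0331]
tcp_rot: [0.805, 0.593, 0.0, 0.0]
contact_force: [-1.3, -3.4, 5.1]
gripper_width: 0.0157
```

```bash
python3 st.py
```

```text
t 9.4 pos [505.8 302.8  33.1] jawyaw 72.68 z [ 6.e-04 -4.e-04 -1.e+00] F [-1.29 -3.45  5.08] T [-0.67  0.3   0.03] w 15.67 q [ 0.54  0.19 -0.09  1.29 -0.    0.84]
```

Call:
carry_out --deltas '[{"travel": [0,0,5],"roll": 0},{"travel": [0,0,20],"roll": 0},{"travel": [0,0,45],"roll": 0},{"travel": [0,0,70],"roll": 0},{"travel": [0,0,80],"roll": 0},{"travel": [0,0,80],"roll": 0}]'

```text
clock: 10.0
eef_pos: [0.5065, 0.3037, 0.1144]
tcp_rot: [0.805, 0.593, 0.002, 0.0]
contact_force: [0.3, -0.2, -1.5]
gripper_width: 0.016
```

```bash
python3 - <<'E'
from st import *
st();snap("e")
crop("e","side",150,130,290,330,3);crop("e","top",130,130,320,260,4)
E
```

```text
t 10.0 pos [506.5 303.7 114.4] jawyaw 72.69 z [ 0.0028  0.0017 -1.    ] F [ 0.31 -0.17 -1.47] T [-0.02 -0.01  0.02] w 15.98 q [0.54 0.17 0.04 1.44 0.   0.84]
```

View pics/e_side_c150_130.png

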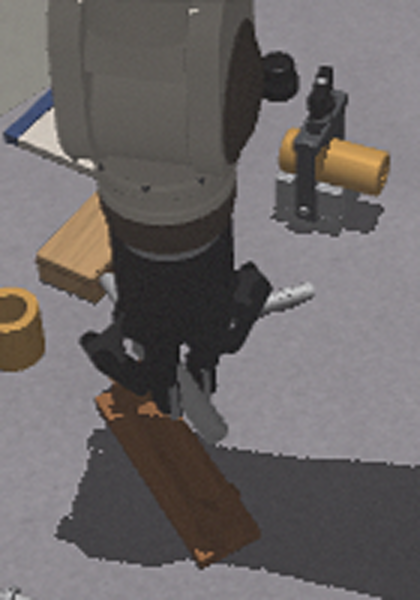

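View pics/e_top_c130_130.png

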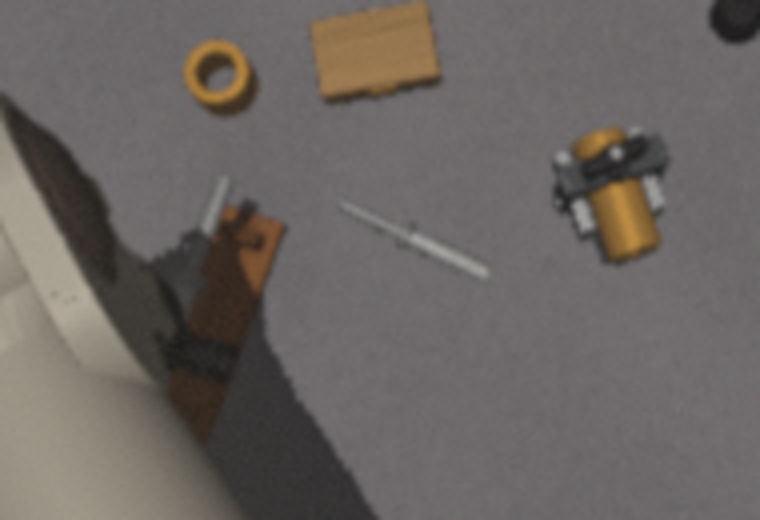

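The gauge is held (tip at top px (186,175)) and the rest is empty. I carry it to a point in front of the bush with yaw 19.4°.

Call:
carry_out --deltas '[{"travel": [-5,-25,0],"roll": 4},{"travel": [-12,-70,0],"roll": 9},{"travel": [-19,-115,0],"roll": 14},{"travel": [-26,-160,0],"roll": 19},{"travel": [-33,-205,0],"roll": 24},{"travel": [-40,-250,0],"roll": 29},{"travel": [-47,-295,0],"roll": 34},{"travel": [-53,-335,0],"roll": 36.7}]'

```text
clock: 10.9
eef_pos: [0.4513, -0.0337, 0.1109]
tcp_rot: [0.577, 0.817, -0.001, -0.001]
contact_force: [1.5, -0.3, -0.6]
gripper_width: 0.0155
```

Call:
carry_out --deltas '[{"travel": [-2,-25,-10],"roll": 0},{"travel": [-2,-30,-25],"roll": 0},{"travel": [-2,-30,-40],"roll": 0},{"travel": [-2,-30,-40],"roll": 0},{"travel": [-2,-30,-40],"roll": 0}]'

```text
clock: 11.4
eef_pos: [0.4503, -0.0609, 0.0716]
tcp_rot: [0.577, 0.816, -0.0, -0.001]
contact_force: [0.5, -0.1, -1.8]
gripper_width: 0.0158
```

```bash
python3 - <<'E'
from st import *
st();snap("f")
crop("f","side",220,100,400,280,3);crop("f","top",240,140,380,260,5)
E
```

```text
t 11.4 pos [450.3 -60.9  71.6] jawyaw 109.47 z [-1.6e-03  4.0e-04 -1.0e+00] F [ 0.51 -0.11 -1.81] T [-0.02  0.04 -0.02] w 15.78 q [-0.13 -0.14 -0.36  1.36  0.   -0.47]
```

View pics/f_side_c220_100.png

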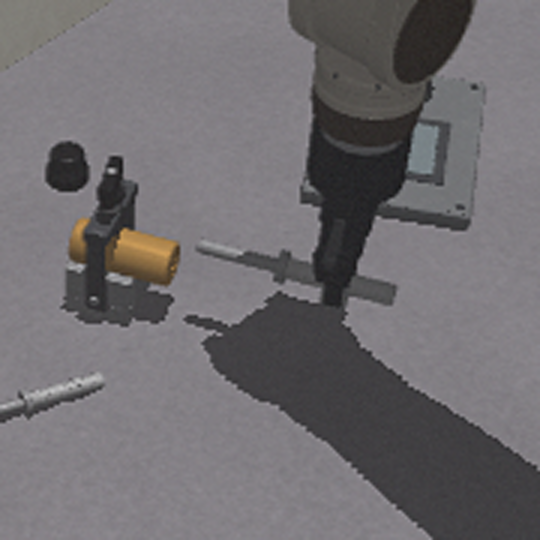

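View pics/f_top_c240_140.png

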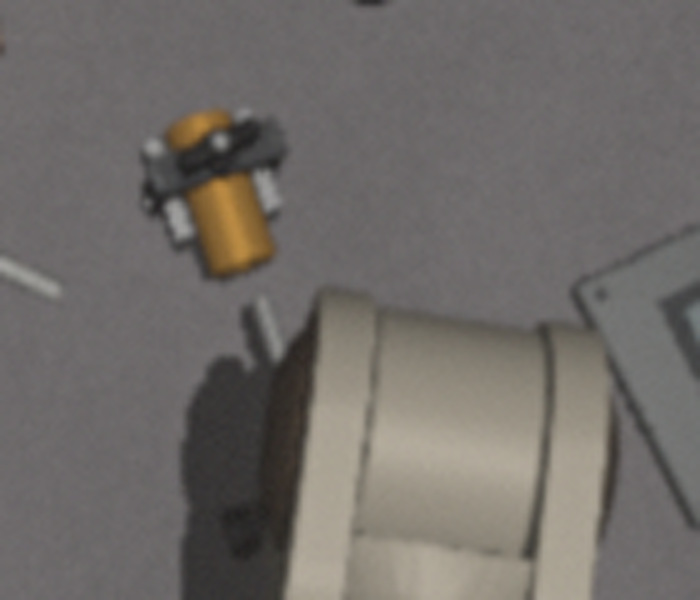

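```bash
cat > gfit.py <<'E'
from fit import *
from scipy.optimize import least_squares
def gl(P,p):
    d=np.array([np.cos(p[4])*np.cos(p[3]),np.cos(p[4])*np.sin(p[3]),np.sin(p[4])])
    q=P-p[:3];t=q@d;r=np.linalg.norm(q-np.outer(t,d),axis=1)
    return np.minimum.reduce([cyl(t,r,-.045,.045,.009),cyl(t,r,.045,.053,.014),cyl(t,r,.053,.123,.006)])
def run(tag,p0,cams=("side","top"),excl=.013):
    p0=np.array(p0,float);Qs={}
    for n in cams:
        P=cloud(tag,n).reshape(-1,3);C=cv2.imread(f"pics/{tag}_{n}.png").reshape(-1,3).astype(int)
        m=np.isfinite(P[:,0]);P,C=P[m],C[m]
        d=np.array([np.cos(p0[3]),np.sin(p0[3]),0]);t=(P-p0[:3])@d
        m=(np.abs(gl(P,p0))<.02)&(np.abs(t)>excl)&(P[:,2]>.025)&(C.max(1)>45)&(C.max(1)-C.min(1)<30);Qs[n]=P[m]
    for names in [[c] for c in cams]+[list(cams)]:
        p=p0.copy();Q0=np.concatenate([Qs[c] for c in names])
        if len(Q0)<30: continue
        for nr in (.014,.008,.005):
            Q=Q0[np.abs(gl(Q0,p))<nr]
            p=least_squares(lambda p:gl(Q,p),p,loss="soft_l1",f_scale=.0012,x_scale=[.01,.01,.01,.1,.1]).x
        tip=p[:3]+.123*np.array([np.cos(p[4])*np.cos(p[3]),np.cos(p[4])*np.sin(p[3]),np.sin(p[4])])
        print(names,len(Q),"grip",(p[:3]*1000).round(2),"yaw,pitch",np.degrees(p[3:]).round(2),"tip",(tip*1000).round(2),"rms",(1e3*np.sqrt(np.mean(gl(Q,p)**2))).round(2))
    return p
E
python3 - <<'E'
from gfit import *
run("f",[.4503,-.0609,.089,np.radians(19.47),0])
E
```

```text
['side'] 342 grip [448.75 -60.6   88.42] yaw,pitch [19.49 -0.3 ] tip [564.7  -19.56  87.78] rms 1.68
['top'] 58 grip [445.73 -58.79  90.42] yaw,pitch [17.69 -0.98] tip [562.9  -21.43  88.31] rms 1.6
['side', 'top'] 399 grip [448.54 -60.69  88.45] yaw,pitch [19.37 -0.18] tip [564.58 -19.9   88.06] rms 1.67
```

The side and top fits agree. The gauge is level (-0.2°), its tip is about 22 mm short of the mouth and 1.9 mm too far left. The knob-axis check gives the same offset. I correct this and drop to axis height.

Call:
carry_out --deltas '[{"travel": [0.6,-1.8,-12],"roll": 0},{"travel": [0.6,-1.8,-26],"roll": 0},{"travel": [0.6,-1.8,-32.3],"roll": 0},{"travel": [0.6,-1.8,-32.3],"roll": 0},{"travel": [0.6,-1.8,-32.3],"roll": 0}]'

```text
clock: 12.0
eef_pos: [0.4512, -0.0637, 0.0398]
tcp_rot: [0.578, 0.816, -0.0, -0.0]
contact_force: [-0.3, -0.3, -3.0]
gripper_width: 0.0154
```

```bash
python3 - <<'E'
from st import *
st();snap("g")
from gfit import *
run("g",[.4505,-.0625,.056,np.radians(19.47),0])
def bush(P,p):
    q=loc(P,p,p[3]);return cyl(q[:,0],np.hypot(q[:,1],q[:,2]),0,.09,.02)
for n,b in (("top",(262,155,305,205)),("side",(232,140,285,215))):
    P,C=sel(n,*b,.03,.085,tag="g");P=P[(C[:,2]-C[:,0])>50]
    fit(bush,[P],[.587,-.0145,np.radians(19.5),.056],"bush "+n)
E
```

```text
t 12.0 pos [451.2 -63.7  39.8] jawyaw 109.39 z [-4.e-04  1.e-04 -1.e+00] F [-0.26 -0.28 -2.95] T [-0.03  0.01  0.04] w 15.41 q [-0.14 -0.13 -0.4   1.29  0.   -0.48]
['side'] 324 grip [449.72 -62.99  56.7 ] yaw,pitch [19.3  -0.25] tip [565.81 -22.34  56.17] rms 1.64
['top'] 54 grip [449.94 -70.87  56.86] yaw,pitch [23.07 -0.37] tip [563.1  -22.68  56.07] rms 1.4
['side', 'top'] 378 grip [450.45 -62.7   56.62] yaw,pitch [19.12 -0.25] tip [566.67 -22.41  56.08] rms 1.63
bush top 260 [585.85 -14.69  19.29  55.5 ] rms mm 1.81
bush side 253 [586.4  -13.54  18.83  56.09] rms mm 1.87
```

Call:
carry_out --deltas '[{"travel": [4.5,2.2,0],"roll": 0},{"travel": [9.2,3.9,0],"roll": 0},{"travel": [14,5.6,0],"roll": 0},{"travel": [18.7,7.2,0],"roll": 0},{"travel": [21.5,8.2,0],"roll": 0},{"travel": [24.3,9.2,0],"roll": 0},{"travel": [27,10.1,0],"roll": 0}]'

```text
clock: 12.8
eef_pos: [0.4785, -0.0535, 0.0399]
tcp_rot: [0.578, 0.816, -0.0, -0.0]
contact_force: [0.5, 0.9, -1.3]
gripper_width: 0.0155
```

```bash
python3 st.py
```

```text
t 12.8 pos [478.5 -53.5  39.9] jawyaw 109.39 z [-2.e-04  0.e+00 -1.e+00] F [ 0.47  0.94 -1.35] T [-0.    0.06 -0.03] w 15.54 q [-0.11 -0.06 -0.35  1.29 -0.   -0.45]
```

Call:
carry_out --deltas '[{"travel": [5.7,2.0,0],"roll": 0},{"travel": [11.3,4.0,0],"roll": 0},{"travel": [17.0,6.0,0],"roll": 0},{"travel": [22.6,8.0,0],"roll": 0},{"travel": [28.3,10.0,0],"roll": 0},{"travel": [28.3,10.0,0],"roll": 0}]'

```text
clock: 13.4
eef_pos: [0.5073, -0.0434, 0.0399]
tcp_rot: [0.578, 0.816, 0.0, 0.0]
contact_force: [0.4, 0.5, -2.0]
gripper_width: 0.016
```

```bash
python3 st.py
```

```text
t 13.4 pos [507.3 -43.4  39.9] jawyaw 109.41 z [ 1.e-04  1.e-04 -1.e+00] F [ 0.39  0.45 -2.02] T [-0.01  0.05  0.01] w 16.0 q [-0.09  0.   -0.28  1.29  0.   -0.42]
```

Call:
carry_out --deltas '[{"travel": [5.7,2.0,0],"roll": 0},{"travel": [11.3,4.0,0],"roll": 0},{"travel": [17.0,6.0,0],"roll": 0},{"travel": [21.7,7.6,0],"roll": 0},{"travel": [24.5,8.6,0],"roll": 0},{"travel": [24.5,8.6,0],"roll": 0}]'

```text
clock: 14.0
eef_pos: [0.5314, -0.0349, 0.0399]
tcp_rot: [0.578, 0.816, -0.0, -0.0]
contact_force: [-0.1, -0.4, -1.7]
gripper_width: 0.0156
```

```bash
python3 st.py
```

```text
t 14.0 pos [531.4 -34.9  39.9] jawyaw 109.4 z [-1.e-04  0.e+00 -1.e+00] F [-0.13 -0.37 -1.69] T [-0.05  0.08 -0.02] w 15.6 q [-0.07  0.06 -0.22  1.29  0.   -0.4 ]
```

Call:
carry_out --deltas '[{"travel": [0.9,0.3,0],"roll": 0},{"travel": [1.9,0.7,0],"roll": 0},{"travel": [2.8,1.0,0],"roll": 0},{"travel": [3.8,1.3,0],"roll": 0}]'

```text
clock: 14.4
eef_pos: [0.5349, -0.0337, 0.04]
tcp_rot: [0.578, 0.816, -0.0, 0.0]
contact_force: [-0.5, -0.2, -2.5]
gripper_width: 0.0155
```

Call:
carry_out --deltas '[{"travel": [0.5,0.2,0],"roll": 0},{"travel": [0.9,0.3,0],"roll": 0}]'

```text
clock: 14.6
eef_pos: [0.5359, -0.0334, 0.04]
tcp_rot: [0.578, 0.816, 0.0, 0.0]
contact_force: [-0.2, -0.6, -1.2]
gripper_width: 0.0156
```

Call:
carry_out --deltas '[{"travel": [0.5,0.2,0],"roll": 0},{"travel": [0.9,0.3,0],"roll": 0}]'

```text
clock: 14.8
eef_pos: [0.5368, -0.0331, 0.04]
tcp_rot: [0.578, 0.816, 0.0, 0.0]
contact_force: [0.5, -0.0, -1.8]
gripper_width: 0.0155
```

Call:
carry_out --deltas '[{"travel": [0.4,0.1,0],"roll": 0},{"travel": [0.7,0.2,0],"roll": 0}]'

```text
clock: 15.0
eef_pos: [0.5372, -0.033, 0.0399]
tcp_rot: [0.578, 0.816, -0.0, -0.0]
contact_force: [-1.6, -0.7, -1.8]
gripper_width: 0.0154
```

Call:
carry_out --deltas '[{"travel": [0.3,0.1,0],"roll": 0},{"travel": [0.5,0.2,0],"roll": 0}]'

```text
clock: 15.2
eef_pos: [0.5372, -0.0329, 0.0397]
tcp_rot: [0.578, 0.816, -0.001, -0.001]
contact_force: [-5.5, -1.8, -0.7]
gripper_width: 0.0157
```

Call:
carry_out --deltas '[{"travel": [0.3,0.1,0],"roll": 0},{"travel": [0.5,0.2,0],"roll": 0}]'

```text
clock: 15.4
eef_pos: [0.5372, -0.0329, 0.0396]
tcp_rot: [0.578, 0.816, -0.001, -0.001]
contact_force: [-8.0, -3.9, 0.0]
gripper_width: 0.0153
```

```bash
python3 - <<'E'
from st import *
st();snap("i")
from gfit import *
run("i",[.5372,-.033,.056,np.radians(19.4),0],cams=("side",))
crop("i","side",220,120,360,250,4)
E
```

```text
t 15.4 pos [537.2 -32.9  39.6] jawyaw 109.36 z [-2.6e-03 -8.0e-04 -1.0e+00] F [-7.97 -3.93  0.04] T [-0.72  1.53 -0.04] w 15.34 q [-0.06  0.07 -0.21  1.29 -0.   -0.4 ]
['side'] 197 grip [535.58 -32.53  56.06] yaw,pitch [19.07 -0.02] tip [651.83   7.65  56.03] rms 1.57
['side'] 197 grip [535.58 -32.53  56.06] yaw,pitch [19.07 -0.02] tip [651.83   7.65  56.03] rms 1.57
```

View pics/i_side_c220_120.png

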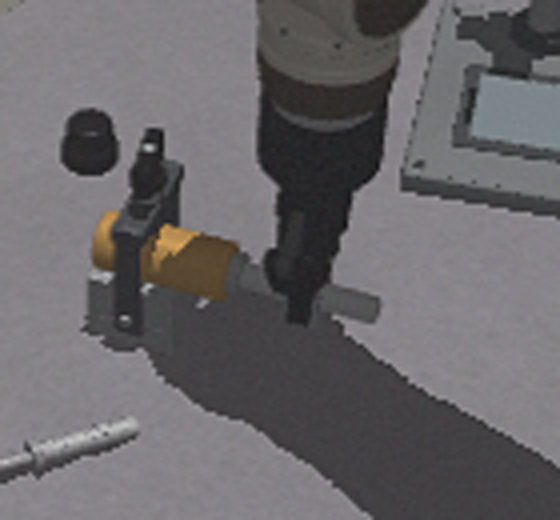

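The collar is seated: 9 N of push with no further travel, no visible gap at crop px (235,275), and the force is below what would slide the clamped bush. Drawing it out.

Call:
carry_out --deltas '[{"travel": [-1.9,-0.7,0],"roll": 0},{"travel": [-7.5,-2.7,0],"roll": 0},{"travel": [-17,-6,0],"roll": 0},{"travel": [-28.3,-10,0],"roll": 0},{"travel": [-39.6,-13.9,0],"roll": 0},{"travel": [-50.9,-17.9,0],"roll": 0},{"travel": [-62.2,-21.9,0],"roll": 0},{"travel": [-75.4,-26.6,0],"roll": 0}]'

```text
clock: 16.3
eef_pos: [0.4621, -0.0594, 0.0401]
tcp_rot: [0.578, 0.816, 0.0, 0.0]
contact_force: [-0.8, 0.6, -1.5]
gripper_width: 0.0152
```

Call:
carry_out --deltas '[{"travel": [-14,-5,0],"roll": 0},{"travel": [-28,-10,0],"roll": 0},{"travel": [-34,-16,15],"roll": 0},{"travel": [-36,-20,28],"roll": -3},{"travel": [-36,-20,28],"roll": -3}]'

```text
clock: 16.8
eef_pos: [0.4273, -0.0798, 0.0697]
tcp_rot: [0.6, 0.8, 0.001, 0.001]
contact_force: [0.2, -0.1, -1.6]
gripper_width: 0.0152
```

```bash
python3 - <<'E'
from st import *
st();snap("j")
from gfit import *
s=bot.sense()["eef_pos"]
run("j",[s[0],s[1],s[2]+.0167,np.radians(16.4),0])
def bush(P,p):
    q=loc(P,p,p[3]);return cyl(q[:,0],np.hypot(q[:,1],q[:,2]),0,.09,.02)
for n,b in (("top",(262,155,305,205)),("side",(232,140,285,215))):
    P,C=sel(n,*b,.03,.085,tag="j");P=P[(C[:,2]-C[:,0])>50]
    fit(bush,[P],[.587,-.0145,np.radians(19.5),.056],"bush "+n)
crop("j","side",200,100,400,250,3)
E
```

```text
t 16.8 pos [427.3 -79.8  69.7] jawyaw 106.29 z [ 3.1e-03 -7.0e-04 -1.0e+00] F [ 0.17 -0.12 -1.62] T [-0.03  0.02  0.  ] w 15.19 q [-0.18 -0.2  -0.41  1.36 -0.   -0.47]
['side'] 339 grip [426.09 -78.72  86.29] yaw,pitch [15.94 -0.21] tip [544.36 -44.94  85.83] rms 1.69
['top'] 88 grip [424.46 -80.82  86.89] yaw,pitch [16.75 -1.43] tip [542.2  -45.39  83.81] rms 1.64
['side', 'top'] 425 grip [426.07 -78.76  86.28] yaw,pitch [15.87 -0.51] tip [544.38 -45.12  85.18] rms 1.68
bush top 261 [585.92 -15.1   20.05  55.44] rms mm 1.9
bush side 255 [586.3  -14.2   19.98  55.66] rms mm 1.87
```

View pics/j_side_c200_100.png

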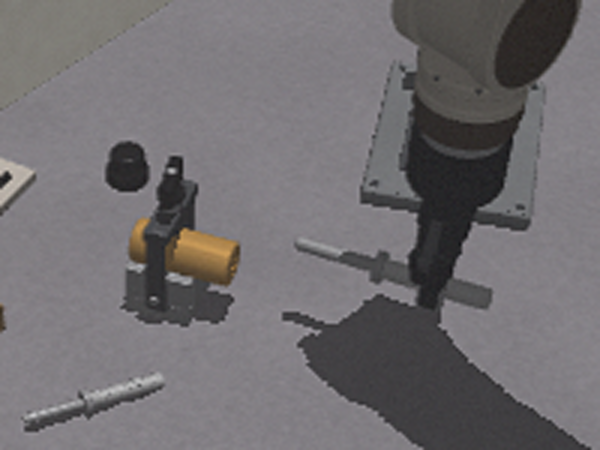

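The gauge is right out and the bush fits match those from before. I rotate to yaw -63.5° in front of the scope, still clear of it.

Call:
carry_out --deltas '[{"travel": [0,0,0],"roll": -6},{"travel": [2,-3,0],"roll": -14},{"travel": [4,-6,0],"roll": -22},{"travel": [6,-9,0],"roll": -30},{"travel": [8,-12,0],"roll": -38},{"travel": [10,-15,0],"roll": -46},{"travel": [12,-20,0],"roll": -54},{"travel": [14,-24,0],"roll": -62}]'

```text
clock: 17.7
eef_pos: [0.4407, -0.1029, 0.0669]
tcp_rot: [0.927, 0.376, -0.001, -0.0]
contact_force: [0.4, 0.3, -1.8]
gripper_width: 0.0155
```

Call:
carry_out --deltas '[{"travel": [1,-2,0],"roll": -8},{"travel": [3,-4,0],"roll": -14},{"travel": [3,-4,0],"roll": -17.8},{"travel": [3,-4,0],"roll": -17.8},{"travel": [3,-4,0],"roll": -17.8}]'

```text
clock: 18.2
eef_pos: [0.4437, -0.1069, 0.0673]
tcp_rot: [0.973, 0.231, -0.0, -0.0]
contact_force: [1.1, -0.4, -2.0]
gripper_width: 0.0156
```

```bash
python3 - <<'E'
from st import *
st();snap("k")
from gfit import *
s=bot.sense()["eef_pos"]
run("k",[s[0],s[1],s[2]+.0167,np.radians(-63.5),0])
crop("k","top",300,120,500,270,4);crop("k","side",260,20,460,220,3)
E
```

```text
t 18.2 pos [ 443.7 -106.9   67.3] jawyaw 26.76 z [-9.e-04  3.e-04 -1.e+00] F [ 1.09 -0.43 -1.99] T [ 0.01  0.02 -0.03] w 15.61 q [-0.24 -0.14 -0.36  1.35  0.    0.87]
['side'] 171 grip [ 442.95 -104.44   83.72] yaw,pitch [-64.13  -0.52] tip [ 496.61 -215.11   82.6 ] rms 1.57
['top'] 46 grip [ 442.56 -105.15   78.72] yaw,pitch [-63.81  -8.82] tip [ 496.21 -214.21   59.87] rms 1.58
['side', 'top'] 216 grip [ 442.82 -104.62   83.71] yaw,pitch [-63.84  -0.57] tip [ 497.04 -215.02   82.5 ] rms 1.57
```

View pics/k_side_c260_20.png

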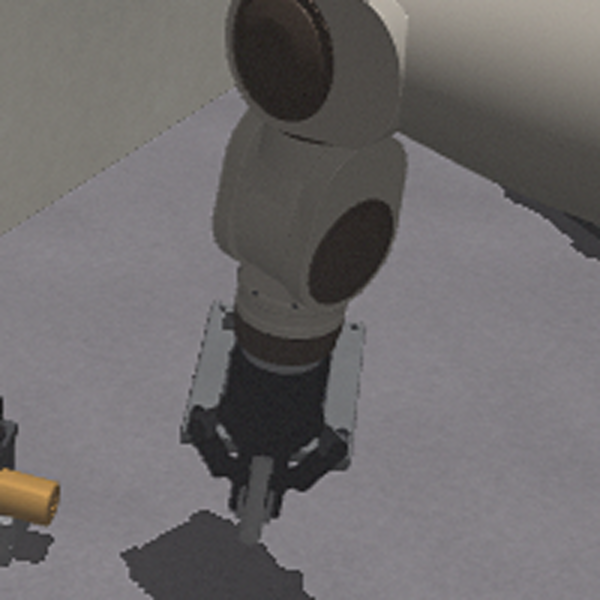

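View pics/k_top_c300_120.png

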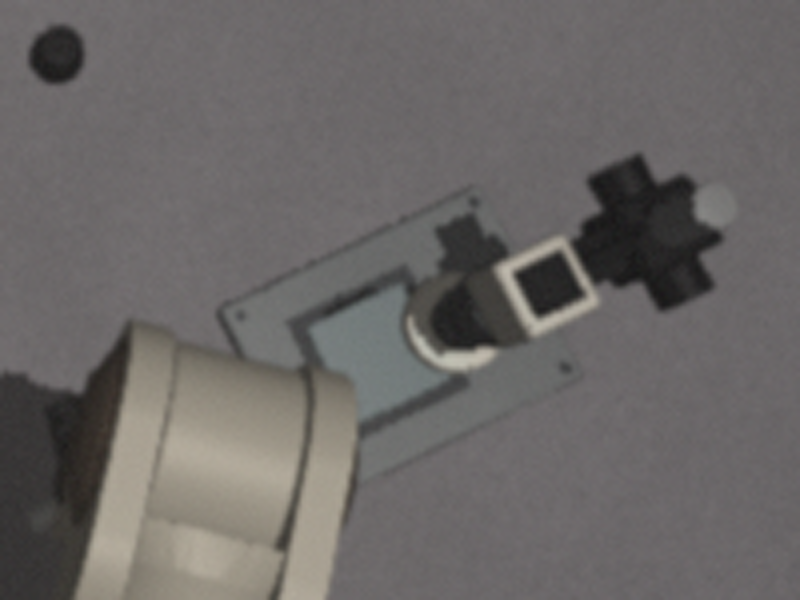

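The wrist housing might come near the scope's head, so I check clearance from the point clouds before advancing.

```bash
python3 - <<'E'
from h import *
from scipy.spatial import cKDTree
A=[];S=[]
for n in("top","side"):
    P=cloud("k",n).reshape(-1,3);P=P[np.isfinite(P[:,0])]
    d=np.array([.446,-.895]);t=(P[:,:2]-[.4437,-.1069])@d;l=(P[:,:2]-[.4437,-.1069])@np.array([.895,.446])
    m=(t>-.25)&(t<.13)&(abs(l)<.2)&(P[:,2]>.1);A.append(P[m])
    P=cloud("a",n).reshape(-1,3);P=P[np.isfinite(P[:,0])]
    m=(np.hypot(P[:,0]-.56,P[:,1]+.34)<.16)&(P[:,2]>.13);S.append(P[m])
A=np.concatenate(A);S=np.concatenate(S)
for lo in np.arange(.1,.55,.05):
    a=A[(A[:,2]>=lo)&(A[:,2]<lo+.05)];s=S[(S[:,2]>=lo)&(S[:,2]<lo+.05)]
    f=lambda X,o:(((X[:,:2]-o)@np.array([.446,-.895])),((X[:,:2]-o)@np.array([.895,.446])))
    if len(a):
        t,l=f(a,[.4437,-.1069]);print(round(lo,2),"arm rel grip: t",np.percentile(t,[1,99]).round(3),"l",np.percentile(l,[1,99]).round(3))
    if len(s):
        t,l=f(s,[.5528,-.325]);print("    scope rel lens: t",np.percentile(t,[1,99]).round(3),"l",np.percentile(l,[1,99]).round(3),len(s))
# shift + slight rotation about base by dq1
tgt=np.array([.4978,-.2145]);cur=np.array([.4437,-.1069])
dq=np.arctan2(tgt[1],tgt[0])-np.arctan2(cur[1],cur[0]);c,s_=np.cos(dq),np.sin(dq);R=np.array([[c,-s_],[s_,c]])
B=A.copy();B[:,:2]=(A[:,:2]-cur)@R.T+tgt
dd,i=cKDTree(S).query(B);k=np.argsort(dd)[:5];print("min dist",dd[k].round(3),B[k].round(3),S[i[k]].round(3))
k=np.argmax(A[:,2]);
E
```

```text
0.1 arm rel grip: t [-0.02  0.01] l [-0.053  0.054]
    scope rel lens: t [0.117 0.12 ] l [0.013 0.014] 2
0.15 arm rel grip: t [-0.036  0.009] l [-0.061  0.063]
    scope rel lens: t [-0.033  0.016] l [-0.03  0.03] 528
0.2 arm rel grip: t [-0.04  -0.001] l [-0.036  0.037]
    scope rel lens: t [-0.024  0.002] l [-0.019  0.02 ] 314
0.25 arm rel grip: t [-0.043 -0.007] l [-0.038  0.04 ]
    scope rel lens: t [-0.027  0.118] l [-0.044  0.044] 1349
0.3 arm rel grip: t [-0.064  0.003] l [-0.06  0.06]
    scope rel lens: t [-0.026  0.104] l [-0.022  0.022] 1351
0.35 arm rel grip: t [-0.065  0.003] l [-0.061  0.062]
    scope rel lens: t [0.084 0.11 ] l [-0.012  0.011] 133
0.4 arm rel grip: t [-0.06   0.002] l [-0.057  0.059]
0.45 arm rel grip: t [-0.211 -0.008] l [-0.188  0.069]
0.5 arm rel grip: t [-0.239  0.051] l [-0.195  0.061]
min dist [0.082 0.082 0.084 0.084 0.086] [[ 0.537 -0.208  0.178]
 [ 0.539 -0.207  0.178]
 [ 0.536 -0.206  0.183]
 [ 0.54  -0.207  0.171]
 [ 0.537 -0.204  0.178]] [[ 0.549 -0.288  0.191]
 [ 0.549 -0.288  0.191]
 [ 0.549 -0.288  0.191]
 [ 0.549 -0.288  0.191]
 [ 0.549 -0.288  0.191]]
```

Worst-case gap is about 25–30 mm, so the approach is clear. I advance about 123 mm along the scope axis, raising 2.2 mm.

Call:
carry_out --deltas '[{"travel": [5,-10,1],"roll": 0},{"travel": [14,-28,2.2],"roll": 0},{"travel": [23,-46,2.2],"roll": 0},{"travel": [32,-64,2.2],"roll": 0},{"travel": [40,-80,2.2],"roll": 0},{"travel": [46,-92,2.2],"roll": 0},{"travel": [50,-100,2.2],"roll": 0},{"travel": [52,-104,2.2],"roll": 0}]'

```text
clock: 19.1
eef_pos: [0.4962, -0.2118, 0.07]
tcp_rot: [0.973, 0.23, -0.0, -0.0]
contact_force: [0.6, 1.0, -1.4]
gripper_width: 0.0155
```

Call:
carry_out --deltas '[{"travel": [2,-3,0],"roll": 0},{"travel": [3,-5,0],"roll": 0},{"travel": [3.5,-6.2,0],"roll": 0},{"travel": [3.5,-6.2,0],"roll": 0},{"travel": [3.5,-6.2,0],"roll": 0}]'

```text
clock: 19.6
eef_pos: [0.4995, -0.2171, 0.0703]
tcp_rot: [0.973, 0.23, 0.0, 0.0]
contact_force: [-0.5, -0.8, -1.4]
gripper_width: 0.0155
```

```bash
python3 - <<'E'
from st import *
st();snap("l")
from gfit import *
s=bot.sense()["eef_pos"]
run("l",[s[0],s[1],s[2]+.0167,np.radians(-63.5),0])
crop("l","top",330,120,480,240,5);crop("l","side",280,60,430,210,4)
E
```

```text
t 19.6 pos [ 499.5 -217.1   70.3] jawyaw 26.61 z [ 0.  0. -1.] F [-0.46 -0.8  -1.38] T [ 0.07  0.06 -0.02] w 15.47 q [-0.41  0.07 -0.15  1.35  0.    0.7 ]
['side'] 151 grip [ 498.69 -213.87   86.61] yaw,pitch [-63.13  -0.72] tip [ 554.28 -323.58   85.07] rms 1.6
['top'] 90 grip [ 498.47 -215.7    85.95] yaw,pitch [-63.57  -0.44] tip [ 553.22 -325.83   85.02] rms 1.7
['side', 'top'] 241 grip [ 498.54 -214.28   86.39] yaw,pitch [-62.72  -0.33] tip [ 554.92 -323.59   85.68] rms 1.68
```

View pics/l_side_c280_60.png

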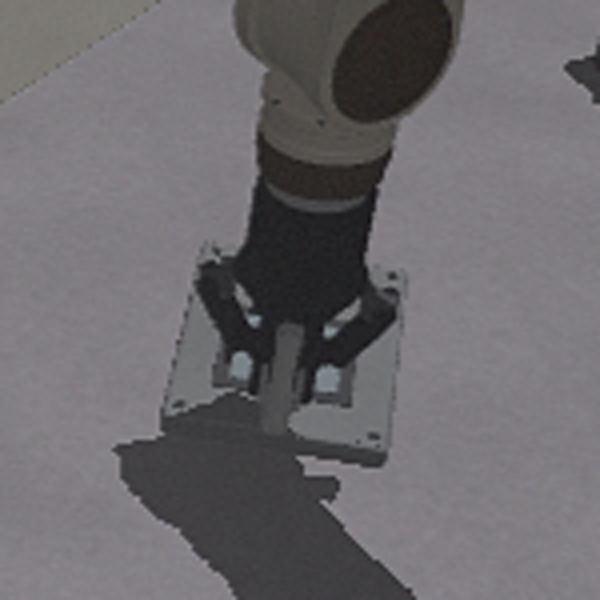

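View pics/l_top_c330_120.png

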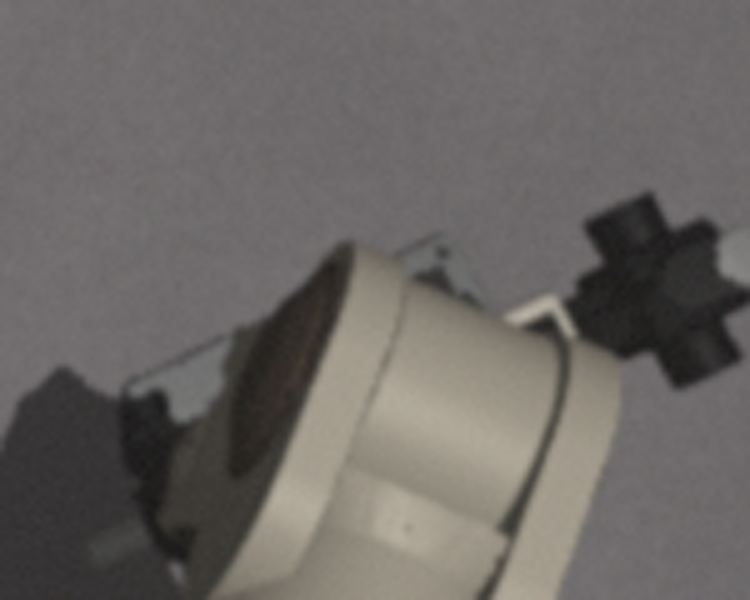

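The tip reads within about 1.5 mm of the lens axis in both views (side 1.7 mm, top 0.5 mm), with its height at 85–86.5 mm. I make one small trim, let it settle and check.

Call:
carry_out --deltas '[{"travel": [-0.6,-0.3,-0.8],"roll": 0},{"travel": [-0.6,-0.3,-0.8],"roll": 0},{"travel": [-0.6,-0.3,-0.8],"roll": 0},{"travel": [-0.6,-0.3,-0.8],"roll": 0},{"travel": [-0.6,-0.3,-0.8],"roll": 0}]'

```text
clock: 20.2
eef_pos: [0.4989, -0.2176, 0.0694]
tcp_rot: [0.973, 0.23, -0.0, -0.0]
contact_force: [-0.3, -0.0, -1.5]
gripper_width: 0.0157
```

```bash
python3 - <<'E'
from st import *
st();snap("n")
from gfit import *
s=bot.sense()["eef_pos"]
run("n",[s[0],s[1],s[2]+.0167,np.radians(-63.5),0])
for n,b in (("top",(262,155,305,205)),("side",(232,140,285,215))):
    P,C=sel(n,*b,0.113,0.15,tag="n")
    fit(lambda P,p:box(loc(P,p),[0,0,.130],[.023,.006,.012]),[P],[.6405,.0045,np.radians(-62)],"knob "+n)
st()
E
```

```text
t 20.2 pos [ 498.9 -217.6   69.4] jawyaw 26.58 z [-0.  0. -1.] F [-0.33 -0.03 -1.51] T [ 0.11 -0.03 -0.01] w 15.67 q [-0.41  0.07 -0.15  1.35  0.    0.7 ]
['side'] 148 grip [ 498.05 -214.81   85.45] yaw,pitch [-64.8   -0.77] tip [ 550.41 -326.1    83.8 ] rms 1.45
['top'] 87 grip [ 498.98 -216.21   86.67] yaw,pitch [-62.17  -0.67] tip [ 556.4  -324.98   85.23] rms 1.74
['side', 'top'] 235 grip [ 497.91 -215.32   85.73] yaw,pitch [-64.04  -1.07] tip [ 551.74 -325.89   83.43] rms 1.62
knob top 106 [639.39   3.88 -59.23] rms mm 1.86
knob side 118 [640.57   4.61 -60.9 ] rms mm 1.71
t 20.3 pos [ 498.9 -217.6   69.4] jawyaw 26.59 z [ 0. -0. -1.] F [-0.41  0.15 -1.65] T [-0.02  0.06  0.08] w 15.59 q [-0.41  0.07 -0.15  1.35 -0.    0.7 ]
```

View pics/n_side.png

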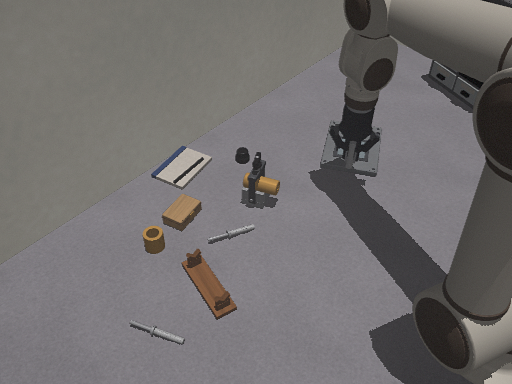

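The side view shows the bush, case, spare bush and rest in place, and the gauge held under the scope. Wrist force is only the gauge's weight (-1.5 N in z), so nothing is being touched. The estimated tip averages to within about 1 mm of the focus, so I hand in.

```bash
python3 - <<'E'
from bench import job
print(job.close_job())
E
```

```text
the job is handed in; nothing more can be done
None
```

The job is handed in at about 20.3 s of the 54 s allowed, with the gauge still gripped under the microscope.

- **Clamp:** I turned the knob clockwise to its stop, where the torque rose from about 0.2 to 1.7 N·m. Later pictures put the bar at -59° to -62°, against about -61° expected. My first grip closed on the wider hub under the bar, so I opened, raised 12 mm and gripped the bar itself.
- **Plug gauge:** I took the large gauge from the rest and pushed it in until the collar seated. The push reached about 9 N with no further travel, and no gap was visible. I then drew it right out, and the bush measured the same position before and after.
- **Microscope:** The tip averages within about 1 mm of the focus point. The gauge is nearly level, pitched about 0.3–0.7° nose-down. The only force on the wrist is the gauge's weight, so it touches nothing else.
- **Bystanders:** The spare bush, wooden case and loupe look unmoved in the last side picture.

**Where checks disagreed:** In the last pictures the arm hides most of the pin. The two cameras' tip estimates therefore differ by about 6 mm sideways: side (550, -326), top (556, -325), lens axis about (553, -325). The arm's own position and the clearer pictures before the final 1 mm trim both support the smaller error.

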